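# Flip the stock tags of a parts-bin station

## Task

Look into the four parts bins and set the flip tag in front of each: gently push the tags over with a fingertip so that only the full bins show the solid disc on top and the bins that are empty or nearly empty show the ring, every tag lying right over against the rail. Do not pinch or force the tags, and leave the bins and everything else on the bench where they stand.

Things in the scene. Friction and masses are not known exactly. Their poses are not given: they have to be found in the camera images.
- board: fixed bin station: grey steel tray 260 x 452 mm (x -110..150, y -226..226 mm, edges 30 mm high), four bin places side by side along y, and an aluminium tag rail along y at x = -75 mm, whose V-shaped top reaches 10 mm above the tags' hinge line and 20 mm to either side of it. Origin on the bench surface; z up, x from the rail towards the bins, away from the robot.
- bin_a: a FULL bin: packed to near its rim with green circuit modules standing on edge, one behind the other. Loose black picking bin, 150 mm deep, 94 mm wide, 70 mm high, low 34 mm front towards the rail, standing in one of the four places of the station (which one varies). Origin: centre of its underside; x points away from the rail, z up.
- tag_a_hinge (a point): middle of the hinge line of bin_a's flip tag, straight in front of that bin, 85 mm above the bench; fixed. x towards the bin, y along the hinge, z up. The tag is smooth white metal, 56 mm wide, 4 mm thick, free edge 54 mm from the hinge; at rest that edge is 39 mm to one side of the hinge and 38 mm above it, with free space under it beyond the rail.
- tag_a (a joint): angle (rad) of bin_a's flip tag. 0: upright; +0.80: lying over towards its bin, a solid black disc (36 mm) on top; -0.80: lying over away from the bin, a black ring (36 mm) on top. At both ends it rests on the rail. It swings freely, without a latch; once past upright it falls to that side. About 0.2 N at its free edge moves it.
- bin_b: a FULL bin: heaped to near its rim with white connector housings. Loose black picking bin, 150 mm deep, 94 mm wide, 70 mm high, low 34 mm front towards the rail, standing in one of the four places of the station (which one varies). Origin: centre of its underside; x points away from the rail, z up.
- tag_b_hinge (a point): middle of the hinge line of bin_b's flip tag, straight in front of that bin, 85 mm above the bench; fixed. x towards the bin, y along the hinge, z up. The tag is smooth white metal, 56 mm wide, 4 mm thick, free edge 54 mm from the hinge; at rest that edge is 39 mm to one side of the hinge and 38 mm above it, with free space under it beyond the rail.
- tag_b (a joint): angle (rad) of bin_b's flip tag. 0: upright; +0.80: lying over towards its bin, a solid black disc (36 mm) on top; -0.80: lying over away from the bin, a black ring (36 mm) on top. At both ends it rests on the rail. It swings freely, without a latch; once past upright it falls to that side. About 0.2 N at its free edge moves it.
- bin_c: a bin that is NOT full: only two white connector housings are left lying on its floor. Loose black picking bin, 150 mm deep, 94 mm wide, 70 mm high, low 34 mm front towards the rail, standing in one of the four places of the station (which one varies). Origin: centre of its underside; x points away from the rail, z up.
- tag_c_hinge (a point): middle of the hinge line of bin_c's flip tag, straight in front of that bin, 85 mm above the bench; fixed. x towards the bin, y along the hinge, z up. The tag is smooth white metal, 56 mm wide, 4 mm thick, free edge 54 mm from the hinge; at rest that edge is 39 mm to one side of the hinge and 38 mm above it, with free space under it beyond the rail.
- tag_c (a joint): angle (rad) of bin_c's flip tag. 0: upright; +0.80: lying over towards its bin, a solid black disc (36 mm) on top; -0.80: lying over away from the bin, a black ring (36 mm) on top. At both ends it rests on the rail. It swings freely, without a latch; once past upright it falls to that side. About 0.2 N at its free edge moves it.
- bin_d: a bin that is NOT full: it is empty, bare floor. Loose black picking bin, 150 mm deep, 94 mm wide, 70 mm high, low 34 mm front towards the rail, standing in one of the four places of the station (which one varies). Origin: centre of its underside; x points away from the rail, z up.
- tag_d_hinge (a point): middle of the hinge line of bin_d's flip tag, straight in front of that bin, 85 mm above the bench; fixed. x towards the bin, y along the hinge, z up. The tag is smooth white metal, 56 mm wide, 4 mm thick, free edge 54 mm from the hinge; at rest that edge is 39 mm to one side of the hinge and 38 mm above it, with free space under it beyond the rail.
- tag_d (a joint): angle (rad) of bin_d's flip tag. 0: upright; +0.80: lying over towards its bin, a solid black disc (36 mm) on top; -0.80: lying over away from the bin, a black ring (36 mm) on top. At both ends it rests on the rail. It swings freely, without a latch; once past upright it falls to that side. About 0.2 N at its free edge moves it.
- meter: orange hand-held multimeter lying flat, 180 x 88 x 48 mm; origin centre of underside
- pcb_long: long green circuit board lying flat on the bench beside the station, 130 x 34 x 19 mm; origin centre of underside
- pcb_small: small green circuit board lying flat in front of the rail, 70 x 40 x 19 mm; origin centre of underside
- cleaner: white cleaner bottle with black cap standing in front of the middle of the rail, 38 mm across, 118 mm high; origin centre of underside
- spool: metal solder spool standing on its flange, 60 mm across, 52 mm high; origin centre of underside
- driver: black-handled screwdriver lying in front of the rail, 160 mm long; origin at its underside
- mug: white mug, 80 mm across, 92 mm high; origin centre of underside

How it is judged:
By the outcome, as a careful person would: the job done as asked, in the order asked, and still so for the second after the job is handed in, with the robot touching nothing.
It also fails if it takes over 51 s, if anything falls off the work surface, if the arm or the gripper's body presses on something with over 40 N, if the wrist force passes 120 N, or if a joint passes its speed limit or range.

## Robot

A 6-joint arm with a two-finger parallel gripper is mounted at the origin on the work surface. World frame = base frame: x ahead of the robot, y to its left, z up, the work surface at z = 0. Lengths are in mm, angles in rad, forces in N, time in s.
With the tool pointing down it reaches from about 400 to 825 mm from the base axis. Payload 7 kg.
Tool frame: the origin (TCP) lies at the very end of the fingers, on their centre line; the grasp point (between the pads) lies 19 mm behind it; z points along the fingers, y is the direction in which the jaws open and shut (so a half turn about z gives the same grasp; the last joint's range is limited). The gripper opens to 88 mm and grips with 3 to 60 N. Pads are 19 mm wide; open, the fingers measure 130 mm over their backs; the gripper's body (78 mm by 193 mm) begins 47 mm behind the grasp point.
Start: joints at [-0.853, 0.359, 0.012, 0, -1.224, -0.288], TCP at [281.237, -613.597, 226.561] pointing down, gripper open.
Joint ranges: [-3.07, 3.07], [-1.43, 2.12], [-1.02, 1.25], [-3.03, 1.67], [-3.05, -0], [-3.03, 3.03]. Speed limits (rad/s): [2.39, 2.39, 3.01, 3.14, 3.14, 3.14].

## Interface

Orientations are given as a unit quaternion [x, y, z, w].
In Python, from plant import bot gives the robot as it stands. Calls block until the motion is done:
- bot.move_ptp(position, orientation): joint-space move of the TCP to a pose.
- bot.line_to(position, velocity=150, ori=None): straight line of the TCP; ori=None keeps the orientation; velocity is the mean speed in mm/s.
- bot.move_joints(angles): joint-space move.
- bot.move_gripper(opening, force=None): finger opening in mm; force is the grip in N (None keeps the last); returns when the fingers have stopped.
- bot.pause(seconds).
- bot.solve_ik(position, orientation): joint angles nearest the present ones, or None.
- bot.read_state(): the state.
- bot.camera(name): name is "side" or "top" or "wrist"; returns the picture (480x640x3 uint8, red, green, blue); there is no depth.
- bot.get_calibration(name): a dict with "fx", "fy", "cx", "cy" (pixels), "distortion" ([k1, k2, p1, p2, k3] as OpenCV has them; the pictures are not rectified), "view" (4x4, takes a point from world to camera coordinates); the wrist camera has in their place "T_tool_cam" (4x4, takes a point from camera to tool coordinates, whose origin is the TCP and whose axes are the flange's). Camera axes: x right, y up, looking along -z (the intrinsics and any distortion apply to the point x, -y, -z); pixel columns grow to the right and rows downward; lengths in mm; the calibration is good to about 2 mm. A picture is of the moment at which its call begins: read the wrist's pose just before it. get_calibration takes no time and is no camera call.
A pose or a line that the arm cannot do raises bot.Unreachable and nothing moves.
- bot.close_job(): hands the job in, once; it reports no verdict.
The state is a dict: "t": time; "joint_pos": joint angles; "qvel": joint speeds; "tau": joint torques, N m; "tcp_pos": TCP position; "eef_rot": TCP orientation; "contact_force": force on the tool from outside, world axes, zero at the start; "moment": the same for the moment, N m; "width": finger opening in mm.
Only numpy, scipy, OpenCV 4.12 (cv2) and the standard library are available. Lean on these libraries where they do the work, as an engineer would, in place of code of your own. Each camera call takes 0.05 s, during which the arm holds its last target. There are 200 camera calls.

## Working session

There is one attempt and no reset: what is moved stays moved. The work goes in short steps, each a Python script; the robot and the scene stay as the last script left them, time stands still between calls to the robot, and variables do not carry over. Pictures are saved under pics/ and viewed, about 8 in all and at most 12, crops included, and the job is handed in when it is done.

```bash
mkdir -p pics; ls; python3 - <<'E'
from plant import bot
import cv2
for n in ["top","side"]:
    im=bot.camera(n); cv2.imwrite(f"pics/{n}0.png",im[:,:,::-1])
    print(n,bot.get_calibration(n))
print(bot.get_calibration("wrist")); print(bot.read_state())
E
```

```text
pics
top {'fx': 530.4050326388106, 'fy': 530.4050326388106, 'cx': 319.5663975720104, 'cy': 234.17903137466936, 'distortion': array([-0.12760035,  0.        ,  0.        ,  0.        ,  0.        ]), 'view': array([[-1.61725689e-02, -9.99862966e-01, -3.53519387e-03,
         3.43323947e+01],
       [ 9.88818740e-01, -1.65179353e-02,  1.48204785e-01,
        -5.57059520e+02],
       [-1.48242870e-01, -1.09881387e-03,  9.88950375e-01,
        -1.09297971e+03],
       [ 0.00000000e+00,  0.00000000e+00,  0.00000000e+00,
         1.00000000e+00]])}
side {'fx': 520.8809142782255, 'fy': 520.8809142782255, 'cx': 329.0134018892969, 'cy': 237.78531209233233, 'distortion': array([-0.03132565,  0.        ,  0.        ,  0.        ,  0.        ]), 'view': array([[-9.52876137e-01, -3.02602350e-01, -2.14216095e-02,
         5.59388954e+02],
       [ 1.78641912e-01, -6.16799567e-01,  7.66580303e-01,
        -1.55509858e+02],
       [-2.45181841e-01,  7.26629281e-01,  6.41791051e-01,
        -1.28162403e+03],
       [ 0.00000000e+00,  0.00000000e+00,  0.00000000e+00,
         1.00000000e+00]])}
{'fx':
[... 514 characters left out ...]
         1.00000000e+00]])}
{'t': 0.1, 'joint_pos': array([-8.52900547e-01,  3.59300529e-01,  1.11307502e-02, -3.32120831e-04,
       -1.22410157e+00, -2.88095441e-01]), 'qvel': array([ 0.00134878, -0.00171865,  0.00269415,  0.00243492,  0.00158266,
       -0.00013014]), 'tau': array([ 6.18360718e-04, -5.84162486e+01,  2.93752670e+01,  7.01551527e+00,
        1.01989068e-02, -3.63406184e-05]), 'tcp_pos': array([ 281.05210944, -613.20646749,  225.71307102]), 'eef_rot': array([-2.13194593e-01,  9.77009466e-01,  7.21430942e-04, -2.18719125e-04]), 'contact_force': array([ 0.20252887,  0.5493045 , -0.19856853]), 'moment': array([-0.03880705,  0.04969969,  0.02497304]), 'width': 87.37210723335812}
```

View pics/top0.png

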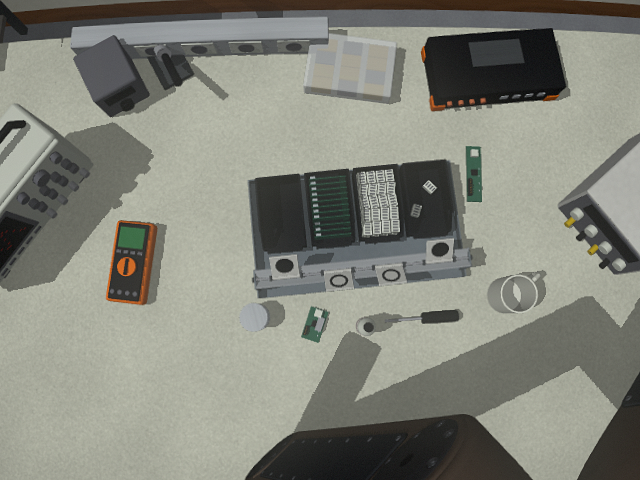

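View pics/side0.png

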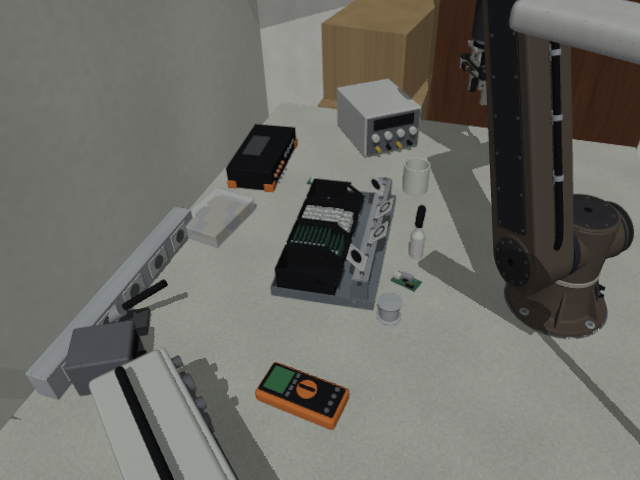

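```bash
python3 - <<'E'
import cv2
im=cv2.imread("pics/top0.png")[150:350,235:495]
cv2.imwrite("pics/crop0.png",cv2.resize(im,None,fx=3,fy=3,interpolation=cv2.INTER_CUBIC))
E
```

```text
(no output)
```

View pics/crop0.png

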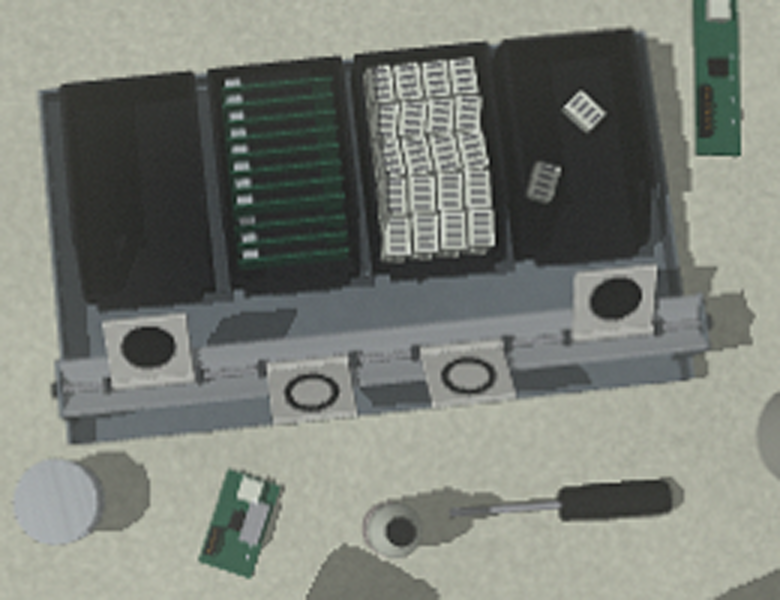

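```bash
cat > h.py <<'E'
import numpy as np, cv2
from scipy.optimize import least_squares
from scipy.spatial.transform import Rotation as R
from plant import bot
c=bot.get_calibration("top")
K=np.array([[c["fx"],0,c["cx"]],[0,c["fy"],c["cy"]],[0,0,1]]); D=np.array(c["distortion"])
V=np.diag([1,-1,-1,1])@c["view"]
rv=cv2.Rodrigues(V[:3,:3])[0]
def proj(P): return cv2.projectPoints(np.array(P,float),rv,V[:3,3],K,D)[0][:,0]
def w(p,P):
    P=np.array(P,float); r=R.from_euler("z",p[2]).as_matrix()
    return P@r.T+[p[0],p[1],0]
def fit():
    px=np.array([(104,321),(184,314),(273,424),(356,416),(430,407),(515,399),(573,273),(657,265),(40,92),(68,443),(705,375)])/3+[235,150]
    def pts(p):
        L=[]
        for k,s in zip((1.5,.5,-.5,-1.5),(1,-1,-1,1)):
            L+=[(-75+39*s,k*p[3]+28,123),(-75+39*s,k*p[3]-28,123)]
        L+=[(150,226,30),(-110,226,30),(-110,-226,30)]
        return w(p,L)
    f=least_squares(lambda p:(proj(pts(p))-px).ravel(),[600,0,0,108])
    return f.x,f.fun.reshape(-1,2)
E
python3 - <<'E'
from h import *
p,r=fit(); print(p,np.round(r,1))
hs=w(p,[(-75,k*p[3],85) for k in (1.5,.5,-.5,-1.5)]); print(hs)
for q,s in ((R.from_euler("z",p[2])*R.from_euler("x",np.pi),0),(R.from_euler("z",p[2]+np.pi)*R.from_euler("x",np.pi),1)):
    for k in (1.5,-1.5):
        for x in (-155,5):
            print(s,k,x,np.round(w(p,[(x,k*p[3],110)])[0]),bot.solve_ik(w(p,[(x,k*p[3],110)])[0],q.as_quat()))
E
```

```text
[ 5.52743466e+02 -5.59731605e+01  8.66882733e-02  1.04572069e+02] [[-0.4  0.3]
 [ 1.2 -0.3]
 [ 0.1 -0. ]
 [ 0.9 -0.3]
 [ 0.8  0. ]
 [ 0.7 -0.3]
 [ 0.6  0. ]
 [ 0.1 -0.2]
 [-0.9 -0.6]
 [-0.2  0.5]
 [-3.3  1. ]]
[[ 464.44436257   93.80244871   85.        ]
 [ 473.49818503  -10.37694441   85.        ]
 [ 482.5520075  -114.55633753   85.        ]
 [ 491.60582997 -218.73573065   85.        ]]
0 1.5 -155 [385.  87. 110.] [ 7.29893282e-01  3.45803047e-03 -7.35828109e-01  4.44089210e-16
 -8.31510188e-01  9.27591319e-01]
0 1.5 5 [544. 101. 110.] [ 5.36977617e-01  2.66297904e-01 -4.12718279e-01  4.44089210e-16
 -8.91780144e-01  1.12050698e+00]
0 -1.5 -155 [ 412. -226.  110.] [-8.05202463e-02  1.35399911e-01 -5.87939145e-01  4.44089210e-16
 -8.47457271e-01  1.73800485e+00]
0 -1.5 5 [ 571. -212.  110.] [-3.48063866e-02  3.49258870e-01 -2.88533856e-01  4.44089210e-16
 -9.33003601e-01  1.69229099e+00]
1 1.5 -155 [385.  87. 110.] [ 7.29893282e-01  3.45803047e-03 -7.35828109e-01 -4.44089210e-16
 -8.31510188e-01 -2.21400134e+00]
1 1.5 5 [544. 101. 110.] [ 5.36977617e-01  2.66297904e-01 -4.12718279e-01 -4.44089210e-16
 -8.91780144e-01 -2.02108567e+00]
1 -1.5 -155 [ 412. -226.  110.] [-8.05202463e-02  1.35399911e-01 -5.87939145e-01 -4.44089210e-16
 -8.47457271e-01 -1.40358781e+00]
1 -1.5 5 [ 571. -212.  110.] [-3.48063866e-02  3.49258870e-01 -2.88533856e-01 -4.44089210e-16
 -9.33003601e-01 -1.44930167e+00]
```

```bash
cat >> h.py <<'E'
p,_=fit()
Q=(R.from_euler("z",p[2]+np.pi)*R.from_euler("x",np.pi)).as_quat()
def at(s,k,z): return w(p,[(-75+s,k*p[3],z)])[0]
def swipe(k,d):   # d=+1: tag lies towards bin -> push it away; -1 the reverse
    bot.line_to(at(62*d,k,150),200)
    bot.line_to(at(62*d,k,110),100)
    bot.line_to(at(-3*d,k,110),50)
    bot.line_to(at(-3*d,k,150),120)
    st=bot.read_state(); print(st["t"],st["tcp_pos"],st["contact_force"])
def snap(n,f,b=None):
    im=bot.camera(n)[:,:,::-1]
    if b: im=cv2.resize(im[b[1]:b[3],b[0]:b[2]],None,fx=3,fy=3,interpolation=cv2.INTER_CUBIC)
    cv2.imwrite(f"pics/{f}.png",im)
E
python3 - <<'E'
from h import *
bot.move_gripper(0,10)
bot.move_ptp(at(62,-1.5,240),Q)
print(bot.read_state()["t"])
bot.line_to(at(62,-1.5,110),120)
bot.line_to(at(48,-1.5,110),50)
st=bot.read_state(); print(st["t"],st["tcp_pos"],st["width"])
snap("side","s1",(300,150,480,320)); snap("wrist","w1")
E
```

```text
3.2917
4.9583 [ 539.2423751  -214.62518191  110.41438108] 0.3006571351925124
```

View pics/s1.png

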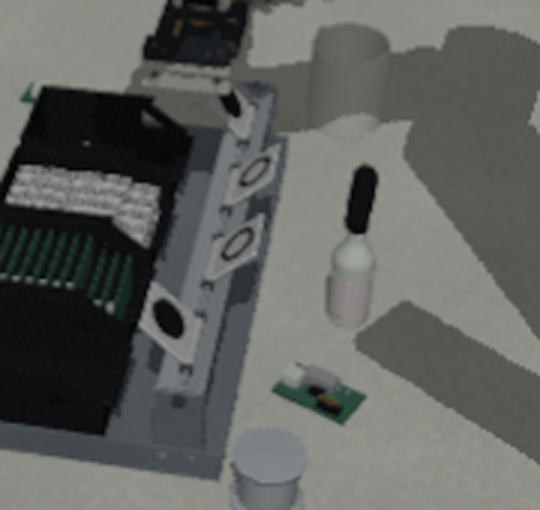

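View pics/w1.png

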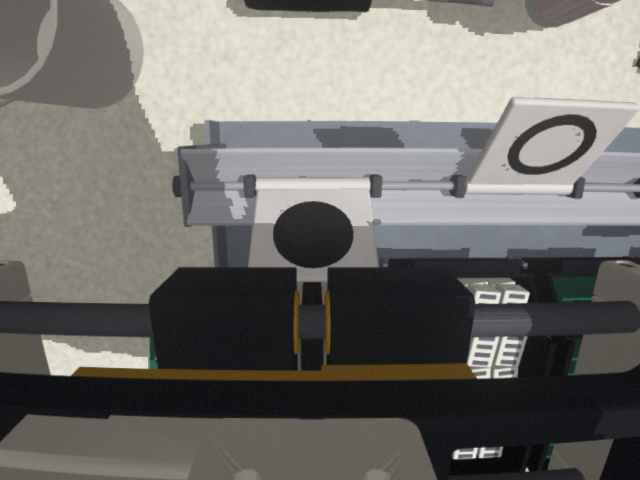

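```bash
sed -i 's/110),/112),/; s/-3\*d/-7*d/g' h.py; grep -n "line_to" h.py; python3 - <<'E'
from h import *
bot.line_to(at(-7,-1.5,112),50)
bot.line_to(at(-7,-1.5,150),120)
st=bot.read_state(); print(st["t"],st["tcp_pos"],st["contact_force"])
snap("side","s2",(300,150,480,320))
E
```

```text
27:    bot.line_to(at(62*d,k,150),200)
28:    bot.line_to(at(62*d,k,112),100)
29:    bot.line_to(at(-7*d,k,112),50)
30:    bot.line_to(at(-7*d,k,150),120)
6.775 [ 484.66651567 -219.1958126   149.83934845] [ 0.34695892 -0.60871406 -0.39851554]
```

View pics/s2.png

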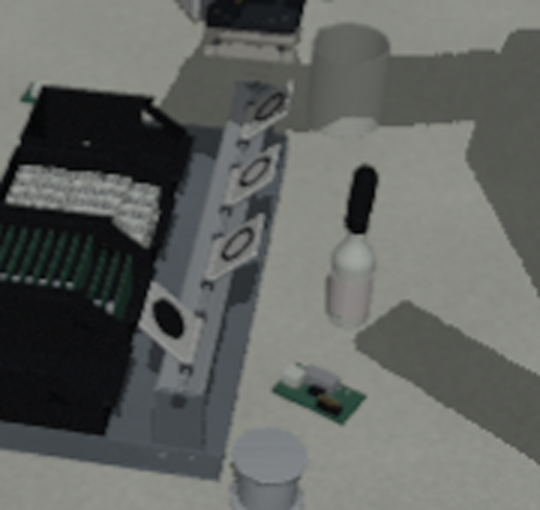

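```bash
python3 - <<'E'
from h import *
f=least_squares(lambda q:(proj([(q[0],q[1],118)])-[368.3,326.7]).ravel(),[400,-60]).x
b=R.from_euler("z",-p[2]).apply([f[0]-p[0],f[1]-p[1],0])[:2]; print("bottle in board",b)
assert b[0]<-175
swipe(-.5,-1); swipe(.5,-1); swipe(1.5,1)
bot.line_to(at(-7,1.5,200),200); bot.line_to(at(-7,3.6,260),250)
print(bot.read_state()["t"])
snap("top","t3",(235,150,495,350)); snap("side","s3",(300,150,480,320))
E
```

```text
bottle in board [-191.02404107    5.4840645 ]
10.1 [ 489.38047278 -113.8214998   149.92037632] [-0.89277273 -0.75710333 -0.3962157 ]
13.4083 [480.29212141  -9.6590331  149.90643898] [-1.26913486 -0.1096879  -0.15680541]
16.6833 [457.41430968  93.23837723 149.78714965] [-0.03332139  0.5274273   0.57626871]
18.1417
```

View pics/t3.png

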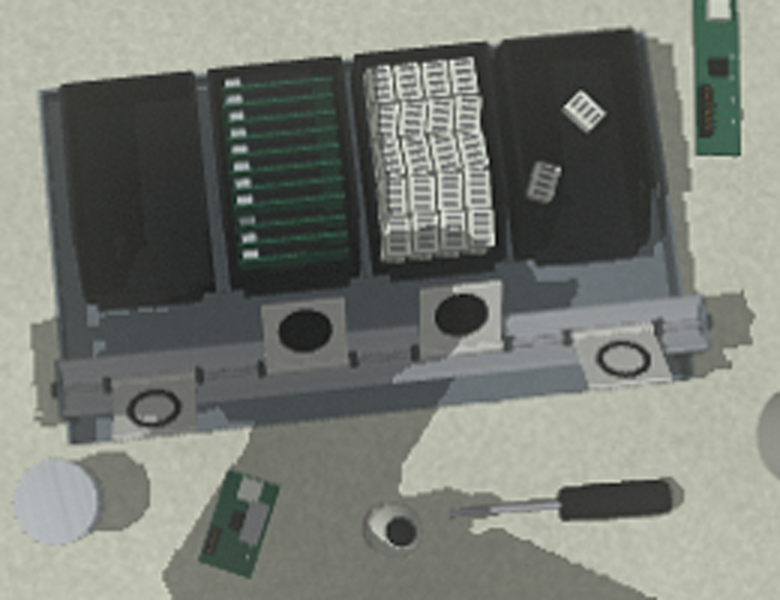

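View pics/s3.png

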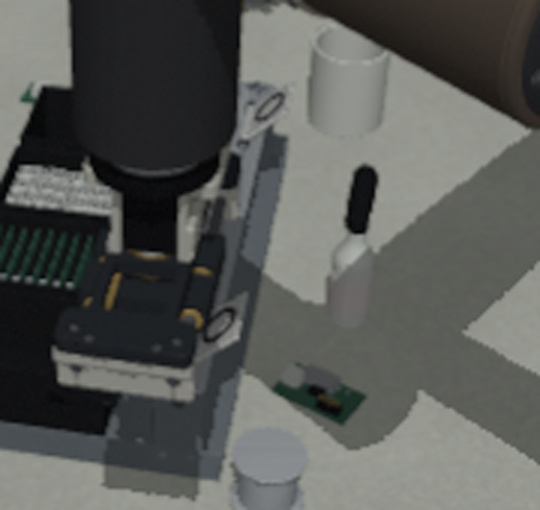

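```bash
python3 - <<'E'
from h import *
for k,s in zip((1.5,.5,-.5,-1.5),(-1,1,1,-1)):
    print(((proj(w(p,[(-75+39*s,k*p[3]+28,123),(-75+39*s,k*p[3]-28,123)]))-[235,150])*3).round(0).tolist())
E
```

```text
[[114.0, 440.0], [199.0, 432.0]]
[[261.0, 306.0], [345.0, 297.0]]
[[419.0, 289.0], [502.0, 281.0]]
[[590.0, 390.0], [673.0, 381.0]]
```

All four free edges sit within about 2 crop pixels of where they should be when lying fully over, so I'm handing the job in.

```bash
python3 -c "
from plant import bot
print(bot.close_job(), bot.read_state()['t'])"
```

```text
the job is handed in; nothing more can be done
the job is handed in; nothing more can be done
```

All four tags were showing the wrong side, so I flipped each one with a slow sideways push of the closed fingertips. I then moved the arm clear and handed the job in after about 18 s of robot time.

**Result:** From the robot's left to right, the tags now read:

| Bin | Contents | Tag shows |
|---|---|---|
| bin_d | empty | ring |
| bin_a | green circuit modules, full | disc |
| bin_b | white connector housings, full | disc |
| bin_c | two housings left | ring |

**Last checks:**
- **Tags:** In the final top picture, all four free edges were within about 2 pixels (roughly 1.5 mm) of where a tag lying fully over should be.
- **Bench:** The bins, bottle, spool, small board and screwdriver looked unmoved between the first and last top pictures. I did not compare the multimeter, and the mug and long board were only partly in those crops.
- **Forces:** The force readings taken after each push, with the finger lifted clear, were all under 2 N. I did not record force during the pushes.
- **Side view:** The last side picture was partly blocked by the arm, so it confirmed only the two ring tags. No check failed or disagreed.

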